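Lock the instrument holder onto its keyhole mount

ROBOT

A 7-joint arm with a two-finger parallel gripper is mounted at the origin on the work surface. World frame = base frame: x ahead of the robot, y to its left, z up, the work surface at z = 0. Lengths are in m, angles in rad, forces in N, time in s.
With the tool pointing down it reaches from about 0.425 to 0.925 m from the base axis. Payload 6.8 kg.
Tool frame: the origin (TCP) lies on the mounting face of the last link; the fingertips stand 173 mm ahead of it and the grasp point (between the pads) lies 155 mm ahead of it; z points along the fingers, y is the line along which they close (so a half turn about z gives the same grasp; the last joint's range is limited). The gripper opens to 85 mm and grips with 20 to 120 N. Pads are 22 mm wide; open, the fingers measure 114 mm over their backs; the gripper's body (76 mm by 85 mm) begins 54 mm behind the grasp point. The pads swing forward as they close: fully open they stand 13 mm farther back than shut.
Start: joints at [-1.252, 0.477, 0.022, 1.555, -0.011, 1.109, -0.083], TCP at [0.279, 0.614, 0.405] pointing down, gripper open.
Joint ranges: [-2.96, 2.96], [-0.34, 2.1], [-1.41, 1.46], [0.24, 2.44], [-1.37, 4.51], [0.17, 1.92], [-2.96, 2.96]. Speed limits (rad/s): [2.39, 2.39, 3.14, 3.14, 3.14, 3.14, 3.14].

INTERFACE

Orientations are given as a rotation vector (axis times angle).
In Python, from bench import r gives the robot as it stands.
- The arm moves only by the tool arm_command, never from a script. Its argument "plan" is a list of rows, each an object of numbers: "claw": the closure, from 0 (fully open) to 1 (shut); "tx", "ty", "tz": the shift along the tool's x, y, z in m; "ax", "ay", "az": the turn, a rotation vector about the tool's x, y, z in degrees. A call has exactly 10 rows; each row shifts and turns the commanded pose from where the row before left it, along the tool's axes as they then stand; what a row does not reach is not made up. A row lasts 1/12 s, in which the tool goes at most 41.7 mm and 7.16 degrees, less where a joint would pass 70% of its speed; a pose out of reach is approached as far as the arm can. A call is refused whole if a number of a shift passes 0.0417 or a number of a turn 7.16, either way. A call with a gripper value outside its range is refused whole. The fingers move at their own pace and stop on an object; "squeeze" is the grip in N (left out, the last holds). Time passes only in rows, so rows that do not move let the fingers close, or fill a call up. It gives the time, the measured TCP pose, the force, the opening and the grip force at its end, in the units of the state.
- r.get_obs(): the state, without advancing time (a new reading comes with each control period).
- r.grab_frame(name): name is "scene" or "side" or "wrist"; returns the picture (420x560x3 uint8, red, green, blue); there is no depth.
- r.camera_model(name): a dict with "fx", "fy", "cx", "cy" (pixels), "position" and "orientation" of the camera in the world; the wrist camera has in their place "tool_from_camera" (4x4, takes a point from camera to tool coordinates, whose origin is the TCP and whose axes are the flange's). Camera axes: x right, y up, looking along -z (the intrinsics and any distortion apply to the point x, -y, -z); pixel columns grow to the right and rows downward; lengths in m; the calibration is good to about 2 mm. A picture is of the moment at which its call begins: read the wrist's pose just before it. camera_model takes no time and is no camera call.
- r.hand_in(): hands the job in; it is judged then, once.
Trained networks look in the newest picture that a camera, given by its name, has taken for a name from the list of things; names that differ only in an ending like _2 or _b are one class to them, and where a whole thing is asked for, a point or a joint stands for the part that bears it (a point fixed in the world has none). Each returns a list of dicts, best first, with "confidence" (0 to 1); they miss things now and then, are a little off and sometimes report something else, mostly with a low value. They report only what shows in the picture. A call takes as long as a camera call. They do not tell look-alikes from the thing itself.
- r.boxes_of(target, camera): "location" ([x, y, z] in m, in the coordinates of the camera as it stood for that picture, good to about 4 mm: the middle of the surface that is visible of it).
- r.tip_of(target, camera): "location" ([x, y, z] in m, in the coordinates of the camera as it stood for that picture, good to about 4 mm: a listed point, or the origin of a listed thing).
The state is a dict: "clock": time; "joints": joint angles; "qvel": joint speeds; "tau": joint torques, N m; "tcp_pos": TCP position; "orientation": TCP orientation; "contact_force": force on the tool from outside, world axes, zero at the start; "moment": the same for the moment, N m; "grip_width": finger opening in m; "gripper_force": force on a finger pad.
Only numpy, scipy, OpenCV 4.12 (cv2) and the standard library are available. Lean on these libraries where they do the work, as an engineer would, in place of code of your own. Each camera call takes 0.05 s, during which the arm holds its last target. There are 200 camera calls.

TASK

Fit the loose two-cup instrument holder onto the mount on the examination table: pick it up by its grip block, lower it so both screw heads pass through the round ends of its keyholes and the plate lies flat on the mount, then slide it along until it stops and the spring catch clicks up behind the plate. Work gently by feel, never forcing the plate against the mount (keep under 30 N), let go of it there, and leave the other things on the table where they are.

Things in the scene. Friction and masses are not known exactly. Their poses are not given: they have to be found in the camera images.
- bracket_grip (a point): Centre of the white grip block (16 mm in x, 34 in y, top 50 mm above the plate's underside) of the loose two-cup holder, 0.2-0.4 kg. Grip it from above across the 16 mm. The point is 27 mm above the underside of the holder's aluminium plate, 160 (y) x 4 mm, from x = -32 to +52. Cups at y = +-63 mm, 34 mm across, top 38 mm up. Axes are the plate's, z up.
- bracket_keyholes (a point): Point at the underside of the holder's plate, straight below the grip point. Two keyholes through the plate at y = +36 and -36 mm: round end, 20 mm wide, centred at x = +8 mm; from it a slot 10 mm wide runs towards -x and ends at x = -11.5 mm.
- mount: Mount fixed to the table: white base 124 x 124 x 8 mm, origin at the centre of its underside. On it a black bar 84 (x) x 98 (y) mm with two upright screws. The bar was clamped by hand: screws and catch sit anywhere from 18 mm behind to 18 mm ahead of the origin along x, which no pose shows; across (y) they are true. The clamp holds to 90 N. The bar is rubber-backed: sinks 0.2 mm per N.
- mount_seat (a point): Point straight above the mount's origin at the height of the bar's flat top (the seat), 30 mm above the table; same axes. Screws at y = +36 and -36 mm (x: see mount): shank 7 mm across, 6 mm high; then a head 16.6 mm across, 4 mm thick, its top 10 mm above the seat. The holder goes on with its x along this x, grip block 8 mm behind the screws, and slides 16 mm to +x until the shanks stop it.
- catch (a joint): Spring catch on the mount's bar, steel block 9 x 20 mm standing 4 mm above the seat on the middle line, front face 25.5 mm behind the screws: metres pressed down, 0 = up, 0.004 = pressed flush by a plate lying over it (takes 1.3 to 2.3 N). It springs up by itself behind the plate's rear edge in the last 1.5 mm of the slide.
- vial: Bystander, not to be moved: small amber jar, 26 mm across, 45 mm high; origin at the centre of its underside.
- tape: Bystander, not to be moved: roll of tape lying flat, 64 mm across, 24 mm high; origin at the centre of its underside.
- penlight: Bystander, not to be moved: steel penlight lying down, about 120 mm long, 16 mm across; origin at the centre of its underside.
- disinfectant: Bystander, not to be moved: blue bottle, 68 mm across, 180 mm high; origin at the centre of its underside.
- dish: Bystander, not to be moved: steel bowl, 120 mm across, 40 mm high; origin at the centre of its underside.
- saline: Bystander, not to be moved: clear bottle, 60 mm across, 140 mm high; origin at the centre of its underside.
- gauze_box: Bystander, not to be moved: cardboard box 80 x 120 x 50 mm; origin at the centre of its underside.
Things that resemble listed ones, but are neither listed nor needed, are in the scene too. What is shaped like the part that bears bracket_grip but green or yellow is not meant.

How it is judged:
On the way:
1. the holder's plate lies flat on the mount with both screw heads through its keyholes, pressing the catch down (y of bracket_grip in the frame of mount between -0.006 and 0.006 m and z of bracket_grip in the frame of mount between 0.0535 and 0.06 m and angle between bracket_grip's own z axis and vertical below 0.08 rad and angle between the x axis of bracket_grip and the x axis of mount, either way round below 0.08 rad and value of joint catch above 0.0025 m and x of bracket_grip in the frame of mount below 0.026 m), for 0.1 s.
At the end, for the whole second after the job is handed in: The holder lies flat on the mount's seat (grip centre 53.5 to 60 mm above the mount's origin, tilt and turn within 0.08 rad, within 6 mm of the middle line, 12 mm behind to 28.5 mm ahead of the origin along x), the catch is up behind it (pressed less than 1.5 mm), it is at rest and released (y of bracket_grip in the frame of mount between -0.006 and 0.006 m and z of bracket_grip in the frame of mount between 0.0535 and 0.06 m and angle between bracket_grip's own z axis and vertical below 0.08 rad and angle between the x axis of bracket_grip and the x axis of mount, either way round below 0.08 rad and x of bracket_grip in the frame of mount between -0.012 and 0.0285 m and value of joint catch below 0.0015 m and linear speed of bracket below 0.01 m/s); the robot touches nothing.
It fails at once if the holder is forced against the mount with more than 30 N (contact force between bracket and mount above 30 N).
It fails at once if one of the other loose things on the table is pushed more than 30 mm (distance of any of vial, tape, penlight, disinfectant, dish, saline, gauze_box from where it was at the start of the episode above 0.03 m).
It also fails if it takes over 61 s, if anything falls off the work surface, if the arm or the gripper's body presses on something with over 40 N, if the wrist force passes 120 N, or if a joint passes its speed limit or range.

## Working session

There is one attempt and no reset: what is moved stays moved. The work goes in short steps, Python scripts to look and compute and a tool call to move; the robot and the scene stay as the last step left them, time stands still between calls to the robot, and variables do not carry over. Pictures are saved under pics/ and viewed, at most 10 in all, crops included, and the job is handed in when it is done.

Besides the shell and the picture viewer there is one more tool, called after ">>>" as name(argument=value, ...) on one line, values as JSON. arm_command: Moves the arm, as the interface text tells. Its arguments: {"type":"object","properties":{"plan":{"type":"array","items":{"type":"object","properties":{"claw":{"type":"number"},"tx":{"type":"number"},"ty":{"type":"number"},"tz":{"type":"number"},"ax":{"type":"number"},"ay":{"type":"number"},"az":{"type":"number"}}}},"squeeze":{"type":"number"}},"required":["plan"]}

```bash
mkdir -p pics; cat > h.py <<'E'
import numpy as np, cv2
from scipy.spatial.transform import Rotation as R
from bench import r
def cam(name,o=None):
    m=r.camera_model(name)
    if name=="wrist":
        o=o or r.get_obs(); T=np.eye(4); T[:3,:3]=R.from_rotvec(o["orientation"]).as_matrix(); T[:3,3]=o["tcp_pos"]
        return T@np.array(m["tool_from_camera"]),m
    T=np.eye(4); q=np.array(m["orientation"]); T[:3,:3]=(R.from_rotvec(q).as_matrix() if q.size==3 else q if q.size==9 else R.from_quat(q).as_matrix()); T[:3,3]=m["position"]
    return T,m
def snap(name,fn=None):
    o=r.get_obs(); im=r.grab_frame(name)
    if fn: cv2.imwrite("pics/"+fn,im[:,:,::-1])
    return im,cam(name,o)
def proj(T,m,p):
    c=np.linalg.inv(T)@np.append(p,1); return m["cx"]+m["fx"]*c[0]/-c[2], m["cy"]-m["fy"]*c[1]/-c[2]
def ray(T,m,u,v,z):
    d=T[:3,:3]@np.array([(u-m["cx"])/m["fx"],-(v-m["cy"])/m["fy"],-1]); p=T[:3,3]; return p+d*(z-p[2])/d[2]
def find(f,t,name,T,m):
    for d in f(t,name):
        p=T@np.append(d["location"],1); u=proj(T,m,p[:3]); print(name,t,round(d["confidence"],2),p[:3].round(4),np.round(u))
E
python3 - <<'E'
from h import *
print(r.camera_model("scene")); print(r.camera_model("wrist")); print(r.get_obs())
for n in("scene","side"):
    im,(T,m)=snap(n,n+"1.png")
    for t in("bracket_grip","bracket_keyholes","mount","mount_seat"): find(r.tip_of,t,n,T,m)
E
```

```text
{'fx': 397.38136433133815, 'fy': 397.38136433133815, 'cx': 281.7461707768702, 'cy': 207.58670849190784, 'position': array([1.17985754, 0.21561582, 0.79703437]), 'orientation': array([0.52671738, 0.71090398, 1.80083578])}
{'fx': 327.8953078802407, 'fy': 327.8953078802407, 'cx': 273.3886952565185, 'cy': 207.34289233019052, 'tool_from_camera': array([[ 9.65417731e-04,  9.55187356e-01,  2.96000311e-01,
         7.64189067e-02],
       [ 9.99999381e-01, -1.08598494e-03,  2.42911746e-04,
         8.15396414e-04],
       [ 5.53478109e-04,  2.95999893e-01, -9.55187813e-01,
         2.99371169e-02],
       [ 0.00000000e+00,  0.00000000e+00,  0.00000000e+00,
         1.00000000e+00]])}
{'clock': 0.0, 'joints': array([-1.25210293,  0.47779808,  0.02232344,  1.55641058, -0.01148692,
        1.10928637, -0.08311576]), 'qvel': array([-0.00072478, -0.0013439 ,  0.00303534,  0.00050087,  0.00117513,
        0.00032979, -0.00062676]), 'tau': array([-8.87003662e-04, -5.96474969e+01,  1.60752073e+00, -2.81189096e+01,
        1.24653368e-02,  9.65496758e-03,  1.29191335e-05]), 'tcp_pos': array([0.279295
[... 937 characters left out ...]
68   0.0301] [217. 211.]
scene mount_seat 0.36 [ 6.042e-01 -4.387e-01  3.000e-04] [121. 207.]
side bracket_grip 0.95 [0.3334 0.3436 0.0256] [180. 198.]
side bracket_grip 0.69 [ 0.2949 -0.1766  0.0276] [261. 300.]
side bracket_grip 0.58 [0.4698 0.1652 0.0232] [245. 210.]
side bracket_keyholes 0.85 [ 0.4736  0.1625 -0.0015] [246. 216.]
side bracket_keyholes 0.68 [ 3.359e-01  3.397e-01 -3.000e-04] [182. 204.]
side bracket_keyholes 0.65 [ 0.2944 -0.1802 -0.0051] [262. 309.]
side mount 0.67 [ 0.3556  0.0338 -0.0013] [237. 254.]
side mount 0.59 [ 0.5511 -0.1596 -0.0019] [330. 263.]
side mount_seat 0.74 [ 0.55   -0.1636  0.0311] [332. 256.]
side mount_seat 0.73 [ 0.4942  0.0081 -0.0026] [280. 240.]
```

```bash
python3 -c "
import cv2
a=cv2.imread('pics/scene1.png')
cv2.imwrite('pics/s1.png',cv2.resize(a[120:360,80:480],(800,480),interpolation=cv2.INTER_CUBIC))"
```

```text
(no output)
```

View pics/s1.png

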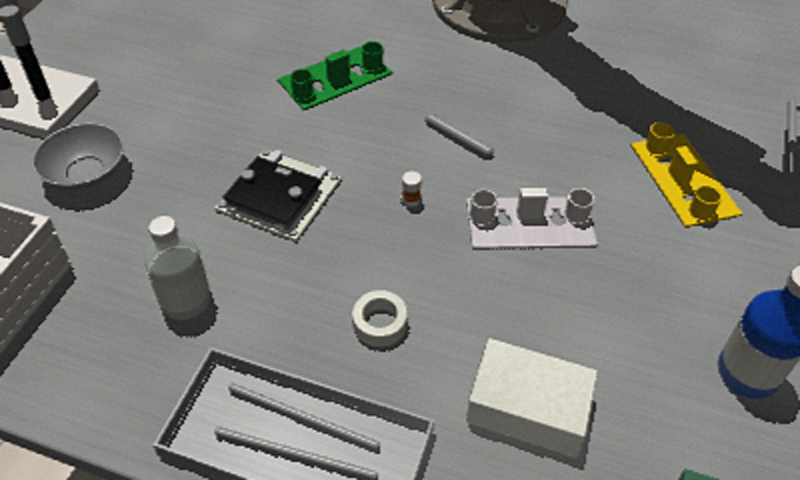

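The three bracket-shaped things are at pixels (346,222) white/aluminium, (248,152) green and (422,203) yellow. The white one is the holder. The mount is the black bar with two screws at about (218,212). Next I'll move the wrist camera over the holder for a closer look.

```bash
cat >> h.py <<'E'
def Rdown(yaw):
    y=np.array([np.cos(yaw),np.sin(yaw),0]); z=np.array([0,0,-1.]); return np.column_stack([np.cross(y,z),y,z])
def plan(pos,yawdeg,n):
    o=r.get_obs(); R0=R.from_rotvec(o["orientation"]); w=(R0.inv()*R.from_matrix(Rdown(np.radians(yawdeg)))).as_rotvec()/n
    S=sum(R.from_rotvec(k*w).as_matrix() for k in range(n))
    t=np.linalg.solve(S,R0.inv().apply(np.array(pos)-o["tcp_pos"]))
    print("rows",n,"t mm",(1e3*t).round(2),"turn deg",np.degrees(w).round(3),"| now",o["tcp_pos"].round(4),"yaw",yaw(o),"F",o["contact_force"].round(2),"clk",o["clock"])
def yaw(o):
    M=R.from_rotvec(o["orientation"]).as_matrix(); return np.degrees(np.arctan2(M[1,1],M[0,1])).round(2)
E
python3 - <<'E'
from h import *
T,m=cam("scene")
a,b=[ray(T,m,u,v,.038) for u,v in((322,216),(370,216))]; print(a,b)
a,b=[ray(T,m,80+u/2,120+v/2,.04) for u,v in((248,175),(295,192))]; print(a,b, ray(T,m,80+283/2,120+172/2,.034))
plan([.475,.19,.36],5,20)
E
```

```text
[0.48476097 0.09895624 0.038     ] [0.44276735 0.21668421 0.038     ]
[ 0.56153497 -0.2007583   0.04      ] [ 0.56849723 -0.13035404  0.04      ] [ 0.53608577 -0.16291959  0.034     ]
rows 20 t mm [-23.95  -5.11   2.23] turn deg [-0.     0.     3.027] | now [0.2794 0.6144 0.4046] yaw 65.54 F [ 0.08  0.09 -0.  ] clk 0.5
```

```bash
python3 -c "
from h import *
plan([.475,.19,.33],19.6,20)"
```

```text
rows 20 t mm [-22.7   -7.81   3.73] turn deg [-0.     0.     2.297] | now [0.2794 0.6144 0.4046] yaw 65.54 F [ 0.08  0.09 -0.  ] clk 0.5
```

>>> arm_command(plan=[{"tx":-0.0227,"ty":-0.0078,"tz":0.0037,"az":2.3,"claw":0},{"tx":-0.0227,"ty":-0.0078,"tz":0.0037,"az":2.3,"claw":0},{"tx":-0.0227,"ty":-0.0078,"tz":0.0037,"az":2.3,"claw":0},{"tx":-0.0227,"ty":-0.0078,"tz":0.0037,"az":2.3,"claw":0},{"tx":-0.0227,"ty":-0.0078,"tz":0.0037,"az":2.3,"claw":0},{"tx":-0.0227,"ty":-0.0078,"tz":0.0037,"az":2.3,"claw":0},{"tx":-0.0227,"ty":-0.0078,"tz":0.0037,"az":2.3,"claw":0},{"tx":-0.0227,"ty":-0.0078,"tz":0.0037,"az":2.3,"claw":0},{"tx":-0.0227,"ty":-0.0078,"tz":0.0037,"az":2.3,"claw":0},{"tx":-0.0227,"ty":-0.0078,"tz":0.0037,"az":2.3,"claw":0}])

```text
invalid input at $.plan[0]: expected keys claw, tx, ty, tz, ax, ay, az
```

>>> arm_command(plan=[{"tx":-0.0227,"ty":-0.0078,"tz":0.0037,"az":2.3,"claw":0},{"tx":-0.0227,"ty":-0.0078,"tz":0.0037,"az":2.3,"claw":0},{"tx":-0.0227,"ty":-0.0078,"tz":0.0037,"az":2.3,"claw":0},{"tx":-0.0227,"ty":-0.0078,"tz":0.0037,"az":2.3,"claw":0},{"tx":-0.0227,"ty":-0.0078,"tz":0.0037,"az":2.3,"claw":0},{"tx":-0.0227,"ty":-0.0078,"tz":0.0037,"az":2.3,"claw":0},{"tx":-0.0227,"ty":-0.0078,"tz":0.0037,"az":2.3,"claw":0},{"tx":-0.0227,"ty":-0.0078,"tz":0.0037,"az":2.3,"claw":0},{"tx":-0.0227,"ty":-0.0078,"tz":0.0037,"az":2.3,"claw":0},{"tx":-0.0227,"ty":-0.0078,"tz":0.0037,"az":2.3,"claw":0}])

```text
invalid input at $.plan[0]: expected keys claw, tx, ty, tz, ax, ay, az
```

```bash
python3 - <<'E'
from h import *
im,(T,m)=snap("wrist","w1.png")
for t in("bracket_grip","bracket_keyholes"): find(r.tip_of,t,"wrist",T,m)
o=r.get_obs(); print(o["tcp_pos"],yaw(o),o["clock"])
np.save("w1.npy",T)
E
```

```text
wrist bracket_grip 0.64 [0.3349 0.339  0.0286] [ 87. 311.]
wrist bracket_keyholes 0.94 [ 0.3375  0.3418 -0.    ] [102. 299.]
[0.27941755 0.61447084 0.40472037] 65.55 0.65
```

View pics/w1.png

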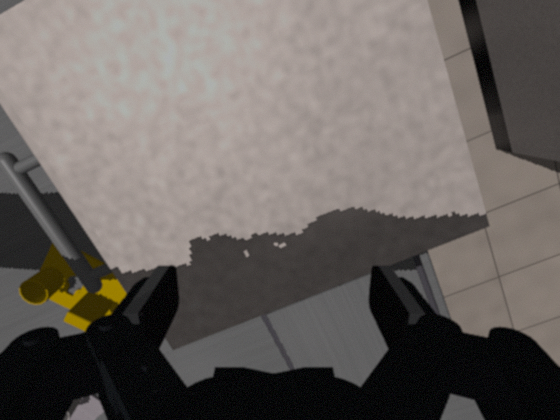

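View pics/scene1.png

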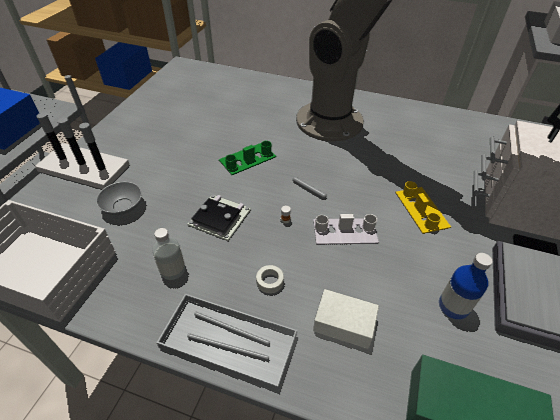

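View pics/side1.png

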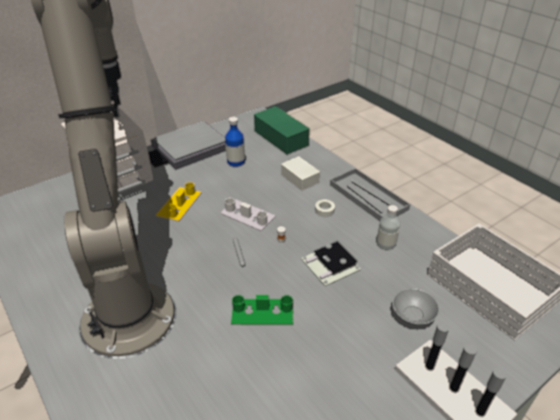

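The scene shows the machine that sits under the wrist at around (525,170); the path leads away from it. I'll keep height during the first half of the move.

>>> arm_command(plan=[{"tx":-0.0227,"ty":-0.0078,"tz":0,"ax":0,"ay":0,"az":2.3,"claw":0},{"tx":-0.0227,"ty":-0.0078,"tz":0,"ax":0,"ay":0,"az":2.3,"claw":0},{"tx":-0.0227,"ty":-0.0078,"tz":0,"ax":0,"ay":0,"az":2.3,"claw":0},{"tx":-0.0227,"ty":-0.0078,"tz":0,"ax":0,"ay":0,"az":2.3,"claw":0},{"tx":-0.0227,"ty":-0.0078,"tz":0,"ax":0,"ay":0,"az":2.3,"claw":0},{"tx":-0.0227,"ty":-0.0078,"tz":0,"ax":0,"ay":0,"az":2.3,"claw":0},{"tx":-0.0227,"ty":-0.0078,"tz":0,"ax":0,"ay":0,"az":2.3,"claw":0},{"tx":-0.0227,"ty":-0.0078,"tz":0,"ax":0,"ay":0,"az":2.3,"claw":0},{"tx":-0.0227,"ty":-0.0078,"tz":0,"ax":0,"ay":0,"az":2.3,"claw":0},{"tx":-0.0227,"ty":-0.0078,"tz":0,"ax":0,"ay":0,"az":2.3,"claw":0}])

```text
clock: 1.48
tcp_pos: [0.4214, 0.4199, 0.4047]
orientation: [-1.27, -2.873, -0.0]
contact_force: [1.1, 0.3, -0.5]
grip_width: 0.0855
gripper_force: 0.0
```

>>> arm_command(plan=[{"tx":-0.0227,"ty":-0.0078,"tz":0.0074,"ax":0,"ay":0,"az":2.3,"claw":0},{"tx":-0.0227,"ty":-0.0078,"tz":0.0074,"ax":0,"ay":0,"az":2.3,"claw":0},{"tx":-0.0227,"ty":-0.0078,"tz":0.0074,"ax":0,"ay":0,"az":2.3,"claw":0},{"tx":-0.0227,"ty":-0.0078,"tz":0.0074,"ax":0,"ay":0,"az":2.3,"claw":0},{"tx":-0.0227,"ty":-0.0078,"tz":0.0074,"ax":0,"ay":0,"az":2.3,"claw":0},{"tx":-0.0227,"ty":-0.0078,"tz":0.0074,"ax":0,"ay":0,"az":2.3,"claw":0},{"tx":-0.0227,"ty":-0.0078,"tz":0.0074,"ax":0,"ay":0,"az":2.3,"claw":0},{"tx":-0.0227,"ty":-0.0078,"tz":0.0074,"ax":0,"ay":0,"az":2.3,"claw":0},{"tx":-0.0227,"ty":-0.0078,"tz":0.0074,"ax":0,"ay":0,"az":2.3,"claw":0},{"tx":-0.0227,"ty":-0.0078,"tz":0.0074,"ax":0,"ay":0,"az":2.3,"claw":0}])

```text
clock: 2.32
tcp_pos: [0.4749, 0.1878, 0.3305]
orientation: [1.817, 2.563, 0.001]
contact_force: [0.9, -0.5, -0.1]
grip_width: 0.0858
gripper_force: 0.0
```

```bash
python3 - <<'E'
from h import *
im,(T,m)=snap("wrist","w2.png")
for t in("bracket_grip","bracket_keyholes"): find(r.tip_of,t,"wrist",T,m)
o=r.get_obs(); print(o["tcp_pos"],yaw(o),o["clock"])
np.save("w2.npy",T)
E
```

```text
wrist bracket_keyholes 0.82 [0.4711 0.1623 0.0019] [261. 214.]
[0.47481454 0.18701679 0.33032154] 19.23 2.4667
```

View pics/w2.png

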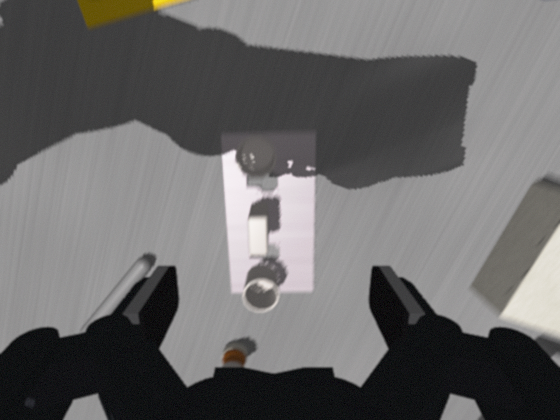

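White plate with the white grip block: plate corners (223,131), (316,131), (313,291), (232,292), and the block top is near (257,236). This is the holder, clearly neither green nor yellow.

```bash
python3 - <<'E'
from h import *
T=np.load("w2.npy"); m=r.camera_model("wrist")
c=[ray(T,m,u,v,.004) for u,v in((223,131),(316,131),(313,291),(232,292))]
for i in range(4): d=c[(i+1)%4]-c[i]; print(np.linalg.norm(d).round(4),np.degrees(np.arctan2(d[1],d[0])).round(1))
print("centre",np.mean(c,0)); 
t=ray(T,m,257.5,236,.05); print("grip top",t, "cup", ray(T,m,261,295,.038))
im=cv2.imread("pics/w2.png"); s=cv2.resize(im[120:320,200:340],(560,800)[:1]+(800,),interpolation=cv2.INTER_CUBIC); cv2.imwrite("pics/w2c.png",cv2.resize(im[120:320,200:340],(420,600),interpolation=cv2.INTER_CUBIC))
E
```

```text
0.0821 19.4
0.1607 -69.5
0.0834 -159.8
0.1619 110.0
centre [0.48127798 0.16329177 0.004     ]
grip top [0.47113446 0.15931879 0.05      ] cup [0.49365862 0.10051031 0.038     ]
```

View pics/w2c.png

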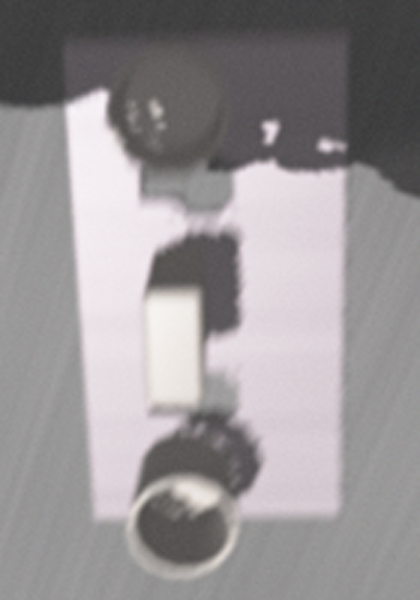

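Grip block confirmed: top face centre at about (258,236) in the full image, plate yaw about 20°.

```bash
python3 -c "
from h import *
plan([.4715,.1597,.189],20.0,8)"
```

```text
rows 8 t mm [-3.07 -1.52 17.67] turn deg [-0.01   0.004 -0.096] | now [0.4748 0.187  0.3303] yaw 19.23 F [0.02 0.75 0.12] clk 2.4667
```

>>> arm_command(plan=[{"tx":-0.0031,"ty":-0.0015,"tz":0.0177,"ax":0,"ay":0,"az":-0.1,"claw":0},{"tx":-0.0031,"ty":-0.0015,"tz":0.0177,"ax":0,"ay":0,"az":-0.1,"claw":0},{"tx":-0.0031,"ty":-0.0015,"tz":0.0177,"ax":0,"ay":0,"az":-0.1,"claw":0},{"tx":-0.0031,"ty":-0.0015,"tz":0.0177,"ax":0,"ay":0,"az":-0.1,"claw":0},{"tx":-0.0031,"ty":-0.0015,"tz":0.0177,"ax":0,"ay":0,"az":-0.1,"claw":0},{"tx":-0.0031,"ty":-0.0015,"tz":0.0177,"ax":0,"ay":0,"az":-0.1,"claw":0},{"tx":-0.0031,"ty":-0.0015,"tz":0.0177,"ax":0,"ay":0,"az":-0.1,"claw":0},{"tx":-0.0031,"ty":-0.0015,"tz":0.0177,"ax":0,"ay":0,"az":-0.1,"claw":0},{"tx":0,"ty":0,"tz":0,"ax":0,"ay":0,"az":0,"claw":0},{"tx":0,"ty":0,"tz":0,"ax":0,"ay":0,"az":0,"claw":0}])

```text
clock: 3.3
tcp_pos: [0.4719, 0.1629, 0.1889]
orientation: [-1.794, -2.578, 0.001]
contact_force: [-0.1, -0.8, -0.5]
grip_width: 0.0854
gripper_force: 0.0
```

```bash
python3 - <<'E'
from h import *
im,(T,m)=snap("wrist","w3.png")
plan([.4715,.1597,.189],20.0,1)
np.save("w3.npy",T)
E
```

```text
rows 1 t mm [-2.93 -2.04  0.66] turn deg [ 0.034 -0.024  0.36 ] | now [0.4724 0.1632 0.1897] yaw 20.36 F [0.15 0.23 0.71] clk 3.35
```

View pics/w3.png

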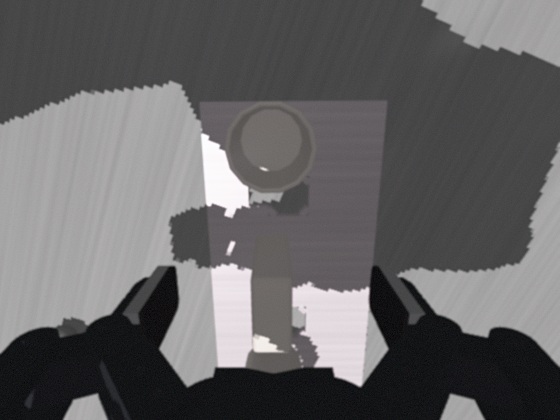

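Block centred between the pads (col 271 vs 273). Nudge and close.

>>> arm_command(plan=[{"tx":-0.003,"ty":-0.001,"tz":0,"ax":0,"ay":0,"az":0,"claw":0},{"tx":0,"ty":0,"tz":0,"ax":0,"ay":0,"az":0,"claw":0.5},{"tx":0,"ty":0,"tz":0,"ax":0,"ay":0,"az":0,"claw":1},{"tx":0,"ty":0,"tz":0,"ax":0,"ay":0,"az":0,"claw":1},{"tx":0,"ty":0,"tz":0,"ax":0,"ay":0,"az":0,"claw":1},{"tx":0,"ty":0,"tz":0,"ax":0,"ay":0,"az":0,"claw":1},{"tx":0,"ty":0,"tz":0,"ax":0,"ay":0,"az":0,"claw":1},{"tx":0,"ty":0,"tz":0,"ax":0,"ay":0,"az":0,"claw":1},{"tx":0,"ty":0,"tz":0,"ax":0,"ay":0,"az":0,"claw":1},{"tx":0,"ty":0,"tz":0,"ax":0,"ay":0,"az":0,"claw":1}], squeeze=60)

```text
clock: 4.18
tcp_pos: [0.4723, 0.1596, 0.1894]
orientation: [1.794, 2.579, 0.001]
contact_force: [-0.0, -0.3, 5.7]
grip_width: 0.0154
gripper_force: 59.6
```

```bash
python3 - <<'E'
from h import *
o=r.get_obs(); print(o["grip_width"],o["gripper_force"],o["contact_force"])
plan([.4715,.1597,.300],20.0,10)
E
```

```text
0.015362340637961042 59.60781991481781 [-0.0129381  -0.30872537  5.72891249]
rows 10 t mm [  0.04  -0.07 -11.06] turn deg [ 0.002 -0.001  0.035] | now [0.4723 0.1596 0.1894] yaw 20.35 F [-0.01 -0.31  5.73] clk 4.1833
```

```bash
python3 - <<'E'
from h import *
plan([.665,-.25,.460],-5,17)
T,m=cam("scene"); print(ray(T,m,172,275,0))
E
```

```text
rows 17 t mm [-25.7    7.75 -15.92] turn deg [ 1.000e-03 -1.000e-03  1.491e+00] | now [0.4723 0.1596 0.1894] yaw 20.35 F [-0.01 -0.31  5.73] clk 4.1833
[ 0.75399148 -0.19417901  0.        ]
```

>>> arm_command(plan=[{"tx":0,"ty":0,"tz":-0.02,"ax":0,"ay":0,"az":0,"claw":1},{"tx":0,"ty":0,"tz":-0.03,"ax":0,"ay":0,"az":0,"claw":1},{"tx":0,"ty":0,"tz":-0.04,"ax":0,"ay":0,"az":0,"claw":1},{"tx":-0.0257,"ty":0.0078,"tz":-0.0053,"ax":0,"ay":0,"az":1.49,"claw":1},{"tx":-0.0257,"ty":0.0078,"tz":-0.0053,"ax":0,"ay":0,"az":1.49,"claw":1},{"tx":-0.0257,"ty":0.0078,"tz":-0.0053,"ax":0,"ay":0,"az":1.49,"claw":1},{"tx":-0.0257,"ty":0.0078,"tz":-0.0053,"ax":0,"ay":0,"az":1.49,"claw":1},{"tx":-0.0257,"ty":0.0078,"tz":-0.0053,"ax":0,"ay":0,"az":1.49,"claw":1},{"tx":-0.0257,"ty":0.0078,"tz":-0.0053,"ax":0,"ay":0,"az":1.49,"claw":1},{"tx":-0.0257,"ty":0.0078,"tz":-0.0053,"ax":0,"ay":0,"az":1.49,"claw":1}])

```text
clock: 5.02
tcp_pos: [0.5739, 0.0005, 0.3158]
orientation: [-2.022, -2.403, 0.001]
contact_force: [0.1, 0.7, -2.1]
grip_width: 0.015
gripper_force: 59.1
```

>>> arm_command(plan=[{"tx":-0.0257,"ty":0.0078,"tz":-0.0053,"ax":0,"ay":0,"az":1.49,"claw":1},{"tx":-0.0257,"ty":0.0078,"tz":-0.0053,"ax":0,"ay":0,"az":1.49,"claw":1},{"tx":-0.0257,"ty":0.0078,"tz":-0.0053,"ax":0,"ay":0,"az":1.49,"claw":1},{"tx":-0.0257,"ty":0.0078,"tz":-0.0053,"ax":0,"ay":0,"az":1.49,"claw":1},{"tx":-0.0257,"ty":0.0078,"tz":-0.0053,"ax":0,"ay":0,"az":1.49,"claw":1},{"tx":-0.0257,"ty":0.0078,"tz":-0.0053,"ax":0,"ay":0,"az":1.49,"claw":1},{"tx":-0.0257,"ty":0.0078,"tz":-0.0053,"ax":0,"ay":0,"az":1.49,"claw":1},{"tx":-0.0257,"ty":0.0078,"tz":-0.0053,"ax":0,"ay":0,"az":1.49,"claw":1},{"tx":-0.0257,"ty":0.0078,"tz":-0.0053,"ax":0,"ay":0,"az":1.49,"claw":1},{"tx":-0.0257,"ty":0.0078,"tz":-0.0053,"ax":0,"ay":0,"az":1.49,"claw":1}])

```text
clock: 5.85
tcp_pos: [0.6658, -0.2508, 0.3682]
orientation: [-2.316, -2.12, 0.001]
contact_force: [0.1, -1.0, -1.7]
grip_width: 0.0151
gripper_force: 59.0
```

```bash
python3 - <<'E'
from h import *
im,(T,m)=snap("wrist","w4.png")
np.save("w4.npy",T)
for t in("mount","mount_seat","bracket_grip","bracket_keyholes"): find(r.tip_of,t,"wrist",T,m)
o=r.get_obs(); print(o["tcp_pos"],yaw(o),o["clock"],o["contact_force"],o["moment"])
E
```

```text
wrist mount 0.77 [ 0.5475 -0.1639  0.0045] [146. 106.]
wrist mount_seat 0.68 [ 0.5461 -0.1666  0.0325] [133. 109.]
wrist bracket_grip 0.93 [ 0.6618 -0.251   0.2065] [266. 284.]
wrist bracket_keyholes 0.73 [ 0.6658 -0.2489  0.1809] [275. 254.]
wrist bracket_keyholes 0.24 [ 0.5433 -0.1696  0.031 ] [131. 113.]
[ 0.6655492  -0.24929375  0.36793274] -4.97 6.1 [-0.532979    0.16031247 -2.20560031] [ 0.01827594 -0.01118517  0.00615258]
```

View pics/w4.png

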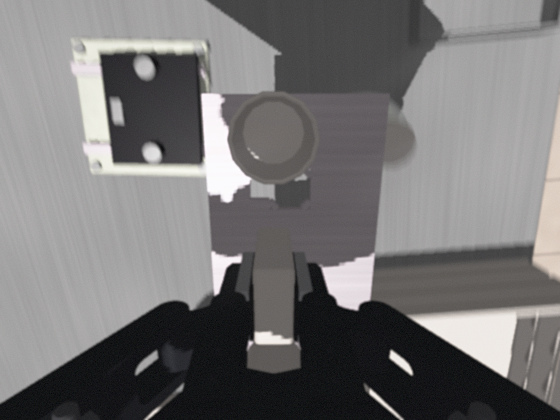

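The mount is clear: screw heads at about (146,67) and (152,152), catch at (117,111), bar left of the held plate, whose back corners are at (202,95) and (388,95). Now I'll refine these to subpixel.

```bash
python3 - <<'E'
from h import *
T=np.load("w4.npy"); m=r.camera_model("wrist"); im=cv2.imread("pics/w4.png"); g=cv2.cvtColor(im,cv2.COLOR_BGR2GRAY)
# blobs on black bar
_,b=cv2.threshold(g[54:163,108:198],90,255,0)
n,l,s,c=cv2.connectedComponentsWithStats(b)
for i in range(1,n):
    if s[i,4]>30: print("blob",s[i]+np.array([108,54,0,0,0]),c[i]+[108,54])
cv2.imwrite("pics/w4c.png",cv2.resize(im[20:190,50:230],(720,680)[:1]+(600,)[:0]+(680,)) if 0 else cv2.resize(im[25:185,60:220],(600,600),interpolation=cv2.INTER_CUBIC))
cs=[ray(T,m,u,v,.008) for u,v in((72,40),(209,40),(206,175),(91,175))]
for i in range(4): d=cs[(i+1)%4]-cs[i]; print("base",cs[i],np.linalg.norm(d).round(4),np.degrees(np.arctan2(d[1],d[0])).round(1))
# held plate in tool frame
zt=T[2,3]
Tt=np.array(m["tool_from_camera"])
def rt(u,v,z):
    d=Tt[:3,:3]@np.array([(u-m["cx"])/m["fx"],-(v-m["cy"])/m["fy"],-1]);p=Tt[:3,3];return p+d*(z-p[2])/d[2]
for u,v in((202,95),(388,95),(211,250),(377,250)): print("plate",rt(u,v,.185))
print("cup",rt(273,137,.151))
E
```

```text
blob [133  54  22  27 442] [143.78733032  67.02036199]
blob [110  97  15  29 329] [116.52279635 110.86322188]
blob [108 119  30  44 164] [111.84146341 149.0304878 ]
blob [142 142  20  21 350] [151.28571429 152.66      ]
base [ 0.49336908 -0.10136459  0.008     ] 0.1249 -5.0
base [ 0.61783801 -0.11226441  0.008     ] 0.1254 -99.7
base [ 0.59668599 -0.23583213  0.008     ] 0.1179 175.0
base [ 0.47925856 -0.22563689  0.008     ] 0.1251 83.5
plate [ 0.08109964 -0.03251472  0.185     ]
plate [0.08117971 0.05072919 0.185     ]
plate [ 0.00540657 -0.03268288  0.185     ]
plate [0.00549242 0.05296888 0.185     ]
cup [ 0.0657326 -0.0006872  0.151    ]
```

View pics/w4c.png

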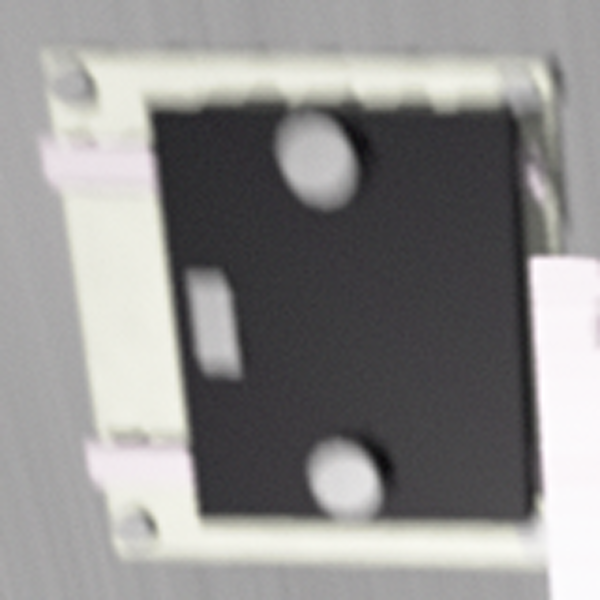

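```bash
python3 - <<'E'
from h import *
T=np.load("w4.npy"); m=r.camera_model("wrist")
a=ray(T,m,143.9,66.9,.038);b=ray(T,m,151.4,152.6,.038);c=ray(T,m,116.7,110.9,.033)
d=a-b; print(a,b,np.linalg.norm(d),np.degrees(np.arctan2(d[1],d[0]))-90)
M=(a+b)/2; print("mid",M,"catch",c, "catch->mid",(M-c)[:2], np.linalg.norm((M-c)[:2]),np.degrees(np.arctan2(*(M-c)[1::-1])))
E
```

```text
[ 0.5648094  -0.13351674  0.038     ] [ 0.55693309 -0.20537291  0.038     ] 0.07228654630397227 -6.255344611872033
mid [ 0.56087124 -0.16944483  0.038     ] catch [ 0.53138095 -0.16657376  0.033     ] catch->mid [ 0.0294903  -0.00287107] 0.02962972571552421 -5.560586928000114
```

```bash
python3 - <<'E'
from h import *
plan([.5528,-.1701,.250],-5.8,9)
E
```

```text
rows 9 t mm [  7.59 -13.28  13.12] turn deg [-0.013 -0.007  0.093] | now [ 0.6655 -0.2493  0.3679] yaw -4.97 F [-0.53  0.16 -2.21] clk 6.1
```

>>> arm_command(plan=[{"tx":0.0076,"ty":-0.0133,"tz":0.0131,"ax":0,"ay":0,"az":0.09,"claw":1},{"tx":0.0076,"ty":-0.0133,"tz":0.0131,"ax":0,"ay":0,"az":0.09,"claw":1},{"tx":0.0076,"ty":-0.0133,"tz":0.0131,"ax":0,"ay":0,"az":0.09,"claw":1},{"tx":0.0076,"ty":-0.0133,"tz":0.0131,"ax":0,"ay":0,"az":0.09,"claw":1},{"tx":0.0076,"ty":-0.0133,"tz":0.0131,"ax":0,"ay":0,"az":0.09,"claw":1},{"tx":0.0076,"ty":-0.0133,"tz":0.0131,"ax":0,"ay":0,"az":0.09,"claw":1},{"tx":0.0076,"ty":-0.0133,"tz":0.0131,"ax":0,"ay":0,"az":0.09,"claw":1},{"tx":0.0076,"ty":-0.0133,"tz":0.0131,"ax":0,"ay":0,"az":0.09,"claw":1},{"tx":0.0076,"ty":-0.0133,"tz":0.0131,"ax":0,"ay":0,"az":0.09,"claw":1},{"tx":0,"ty":0,"tz":0,"ax":0,"ay":0,"az":0,"claw":1}])

```text
clock: 6.93
tcp_pos: [0.5497, -0.1667, 0.2482]
orientation: [-2.321, -2.105, 0.005]
contact_force: [-1.2, 0.0, -2.5]
grip_width: 0.0151
gripper_force: 59.0
```

```bash
python3 - <<'E'
from h import *
P=np.array([o["tcp_pos"] for o in [ (r.get_obs(),snap("scene" if i else "wrist",f"p{i}.png"))[0] for i in range(2)]]); print(P)
plan([.5528,-.1701,.232],-5.8,1)
a=cv2.imread("pics/p1.png")[170:260,170:280]; cv2.imwrite("pics/p1c.png",cv2.resize(a,(733,600),interpolation=cv2.INTER_CUBIC))
E
```

```text
[[ 0.54970666 -0.16670407  0.24816232]
 [ 0.55151799 -0.16799586  0.24974384]]
rows 1 t mm [-0.96 -0.02 19.  ] turn deg [-0.067 -0.05   0.146] | now [ 0.5529 -0.1692  0.251 ] yaw -5.65 F [ 0.25 -0.31 -1.57] clk 7.0333
```

View pics/p0.png

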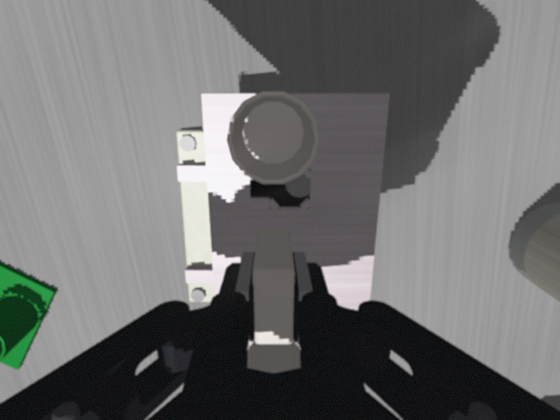

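The wrist view shows the round end of the near keyhole at (297,187) with the grey screw head in it, aligned. Now I'll lower by feel (no more pictures).

>>> arm_command(plan=[{"tx":-0.0007,"ty":0,"tz":0.002,"ax":0,"ay":0,"az":0.1,"claw":1},{"tx":0,"ty":0,"tz":0.002,"ax":0,"ay":0,"az":0,"claw":1},{"tx":0,"ty":0,"tz":0.002,"ax":0,"ay":0,"az":0,"claw":1},{"tx":0,"ty":0,"tz":0.002,"ax":0,"ay":0,"az":0,"claw":1},{"tx":0,"ty":0,"tz":0.002,"ax":0,"ay":0,"az":0,"claw":1},{"tx":0,"ty":0,"tz":0.002,"ax":0,"ay":0,"az":0,"claw":1},{"tx":0,"ty":0,"tz":0.002,"ax":0,"ay":0,"az":0,"claw":1},{"tx":0,"ty":0,"tz":0.001,"ax":0,"ay":0,"az":0,"claw":1},{"tx":0,"ty":0,"tz":0,"ax":0,"ay":0,"az":0,"claw":1},{"tx":0,"ty":0,"tz":0,"ax":0,"ay":0,"az":0,"claw":1}])

```text
clock: 7.87
tcp_pos: [0.5529, -0.1714, 0.2362]
orientation: [-2.333, -2.104, 0.0]
contact_force: [-0.5, -0.6, -2.5]
grip_width: 0.015
gripper_force: 59.1
```

```bash
python3 - <<'E'
from h import *
for i in range(2): r.grab_frame("wrist"); o=r.get_obs(); print(o["tcp_pos"].round(4),o["contact_force"].round(2),o["moment"].round(3))
plan([.5528,-.1701,.225],-5.8,1)
E
```

```text
[ 0.5529 -0.1714  0.2363] [ 0.72 -0.04 -2.01] [-0.017  0.057 -0.005]
[ 0.553  -0.1714  0.2364] [-0.37  0.14 -2.49] [0.036 0.036 0.004]
rows 1 t mm [ 1.3  -0.32 11.38] turn deg [ 0.012 -0.    -0.096] | now [ 0.553  -0.1714  0.2364] yaw -5.9 F [-0.37  0.14 -2.49] clk 7.9667
```

>>> arm_command(plan=[{"tx":0.001,"ty":0,"tz":0.001,"ax":0,"ay":0,"az":0,"claw":1},{"tx":0,"ty":0,"tz":0.001,"ax":0,"ay":0,"az":0,"claw":1},{"tx":0,"ty":0,"tz":0.001,"ax":0,"ay":0,"az":0,"claw":1},{"tx":0,"ty":0,"tz":0.001,"ax":0,"ay":0,"az":0,"claw":1},{"tx":0,"ty":0,"tz":0.001,"ax":0,"ay":0,"az":0,"claw":1},{"tx":0,"ty":0,"tz":0.001,"ax":0,"ay":0,"az":0,"claw":1},{"tx":0,"ty":0,"tz":0.001,"ax":0,"ay":0,"az":0,"claw":1},{"tx":0,"ty":0,"tz":0.001,"ax":0,"ay":0,"az":0,"claw":1},{"tx":0,"ty":0,"tz":0.001,"ax":0,"ay":0,"az":0,"claw":1},{"tx":0,"ty":0,"tz":0,"ax":0,"ay":0,"az":0,"claw":1}])

```text
clock: 8.8
tcp_pos: [0.5531, -0.1701, 0.2271]
orientation: [-2.332, -2.104, -0.0]
contact_force: [-0.3, 0.7, -1.8]
grip_width: 0.0158
gripper_force: 59.2
```

```bash
cat > s.py <<'E'
from h import *
for i in range(2): r.grab_frame("wrist"); o=r.get_obs(); print(o["tcp_pos"].round(4),o["contact_force"].round(2),o["moment"].round(3))
plan([.5528,-.1701,.2195],-5.8,1)
E
python3 s.py
```

```text
[ 0.5531 -0.1701  0.2271] [ 0.01  1.79 -2.18] [ 0.249 -0.06   0.004]
[ 0.5531 -0.1702  0.2272] [ 0.32  2.3  -2.53] [ 0.269 -0.124  0.019]
rows 1 t mm [ 0.06 -0.26  7.68] turn deg [-0.008 -0.016 -0.085] | now [ 0.5531 -0.1702  0.2272] yaw -5.88 F [ 0.32  2.3  -2.53] clk 8.9
```

>>> arm_command(plan=[{"tx":0.0007,"ty":0,"tz":0,"ax":0,"ay":0,"az":0,"claw":1},{"tx":0,"ty":0,"tz":0,"ax":0,"ay":0,"az":0,"claw":1},{"tx":0,"ty":0,"tz":0.001,"ax":0,"ay":0,"az":0,"claw":1},{"tx":0,"ty":0,"tz":0,"ax":0,"ay":0,"az":0,"claw":1},{"tx":0,"ty":0,"tz":0.001,"ax":0,"ay":0,"az":0,"claw":1},{"tx":0,"ty":0,"tz":0,"ax":0,"ay":0,"az":0,"claw":1},{"tx":0,"ty":0,"tz":0.001,"ax":0,"ay":0,"az":0,"claw":1},{"tx":0,"ty":0,"tz":0,"ax":0,"ay":0,"az":0,"claw":1},{"tx":0,"ty":0,"tz":0,"ax":0,"ay":0,"az":0,"claw":1},{"tx":0,"ty":0,"tz":0,"ax":0,"ay":0,"az":0,"claw":1}])

```text
clock: 9.73
tcp_pos: [0.5531, -0.1697, 0.2243]
orientation: [-2.333, -2.104, -0.0]
contact_force: [-0.3, 0.2, -2.1]
grip_width: 0.015
gripper_force: 59.2
```

```bash
python3 s.py
```

```text
[ 0.5531 -0.1697  0.2243] [-0.05  0.38 -2.26] [-0.001  0.006 -0.069]
[ 0.5531 -0.1697  0.2243] [-0.2   1.01 -2.3 ] [ 0.023  0.058 -0.023]
rows 1 t mm [-0.41 -0.25  4.8 ] turn deg [ 0.001  0.    -0.096] | now [ 0.5531 -0.1697  0.2243] yaw -5.9 F [-0.2   1.01 -2.3 ] clk 9.8333
```

>>> arm_command(plan=[{"tx":0.0002,"ty":0,"tz":0.0007,"ax":0,"ay":0,"az":0,"claw":1},{"tx":0,"ty":0,"tz":0.0007,"ax":0,"ay":0,"az":0,"claw":1},{"tx":0,"ty":0,"tz":0.0007,"ax":0,"ay":0,"az":0,"claw":1},{"tx":0,"ty":0,"tz":0.0007,"ax":0,"ay":0,"az":0,"claw":1},{"tx":0,"ty":0,"tz":0.0007,"ax":0,"ay":0,"az":0,"claw":1},{"tx":0,"ty":0,"tz":0.0007,"ax":0,"ay":0,"az":0,"claw":1},{"tx":0,"ty":0,"tz":0,"ax":0,"ay":0,"az":0,"claw":1},{"tx":0,"ty":0,"tz":0,"ax":0,"ay":0,"az":0,"claw":1},{"tx":0,"ty":0,"tz":0,"ax":0,"ay":0,"az":0,"claw":1},{"tx":0,"ty":0,"tz":0,"ax":0,"ay":0,"az":0,"claw":1}])

```text
clock: 10.67
tcp_pos: [0.5532, -0.1695, 0.2202]
orientation: [2.333, 2.104, 0.0]
contact_force: [-0.0, 0.3, -0.0]
grip_width: 0.0152
gripper_force: 59.3
```

```bash
python3 s.py
```

```text
[ 0.5532 -0.1695  0.2202] [1.05 0.18 0.32] [ 0.01   0.009 -0.006]
[ 0.5531 -0.1695  0.2201] [-0.01 -0.28  0.24] [-0.006  0.013  0.005]
rows 1 t mm [-0.61 -0.27  0.64] turn deg [ 0.006 -0.002 -0.096] | now [ 0.5531 -0.1695  0.2201] yaw -5.9 F [-0.01 -0.28  0.24] clk 10.7667
```

>>> arm_command(plan=[{"tx":0,"ty":0,"tz":0.0004,"ax":0,"ay":0,"az":0,"claw":1},{"tx":0,"ty":0,"tz":0.0004,"ax":0,"ay":0,"az":0,"claw":1},{"tx":0,"ty":0,"tz":0.0004,"ax":0,"ay":0,"az":0,"claw":1},{"tx":0,"ty":0,"tz":0,"ax":0,"ay":0,"az":0,"claw":1},{"tx":0,"ty":0,"tz":0,"ax":0,"ay":0,"az":0,"claw":1},{"tx":0,"ty":0,"tz":0,"ax":0,"ay":0,"az":0,"claw":1},{"tx":0,"ty":0,"tz":0,"ax":0,"ay":0,"az":0,"claw":1},{"tx":0,"ty":0,"tz":0,"ax":0,"ay":0,"az":0,"claw":1},{"tx":0,"ty":0,"tz":0,"ax":0,"ay":0,"az":0,"claw":1},{"tx":0,"ty":0,"tz":0,"ax":0,"ay":0,"az":0,"claw":1}])

```text
clock: 11.6
tcp_pos: [0.5532, -0.1695, 0.2189]
orientation: [2.333, 2.104, 0.0]
contact_force: [0.1, 0.4, -0.5]
grip_width: 0.0151
gripper_force: 59.4
```

```bash
python3 s.py
```

```text
[ 0.5532 -0.1695  0.2189] [ 0.37 -0.03 -0.11] [0.047 0.003 0.018]
[ 0.5532 -0.1695  0.2189] [-0.19  0.23  0.32] [ 0.004 -0.025  0.009]
rows 1 t mm [-0.64 -0.3  -0.58] turn deg [ 0.009  0.    -0.092] | now [ 0.5532 -0.1695  0.2189] yaw -5.89 F [-0.19  0.23  0.32] clk 11.7
```

>>> arm_command(plan=[{"tx":0,"ty":0,"tz":0.0005,"ax":0,"ay":0,"az":0,"claw":1},{"tx":0,"ty":0,"tz":0.0005,"ax":0,"ay":0,"az":0,"claw":1},{"tx":0,"ty":0,"tz":0.0005,"ax":0,"ay":0,"az":0,"claw":1},{"tx":0,"ty":0,"tz":0,"ax":0,"ay":0,"az":0,"claw":1},{"tx":0,"ty":0,"tz":0,"ax":0,"ay":0,"az":0,"claw":1},{"tx":0,"ty":0,"tz":0,"ax":0,"ay":0,"az":0,"claw":1},{"tx":0,"ty":0,"tz":0,"ax":0,"ay":0,"az":0,"claw":1},{"tx":0,"ty":0,"tz":0,"ax":0,"ay":0,"az":0,"claw":1},{"tx":0,"ty":0,"tz":0,"ax":0,"ay":0,"az":0,"claw":1},{"tx":0,"ty":0,"tz":0,"ax":0,"ay":0,"az":0,"claw":1}])

```text
clock: 12.53
tcp_pos: [0.5531, -0.1696, 0.2178]
orientation: [-2.333, -2.104, -0.0]
contact_force: [-1.4, 0.4, 4.9]
grip_width: 0.0152
gripper_force: 60.2
```

```bash
python3 s.py
```

```text
[ 0.5531 -0.1696  0.2178] [-1.15  1.65  5.7 ] [ 0.121  0.385 -0.057]
[ 0.5531 -0.1695  0.2178] [-1.65  0.74  6.98] [ 0.186  0.327 -0.027]
rows 1 t mm [-0.59 -0.27 -1.73] turn deg [ 0.009 -0.014 -0.097] | now [ 0.5531 -0.1695  0.2178] yaw -5.9 F [-1.65  0.74  6.98] clk 12.6333
```

Plate seated, about 7 N. Ease off slightly and slide.

>>> arm_command(plan=[{"tx":0,"ty":0,"tz":-0.0006,"ax":0,"ay":0,"az":0,"claw":1},{"tx":0,"ty":0.001,"tz":0,"ax":0,"ay":0,"az":0,"claw":1},{"tx":0,"ty":0.001,"tz":0,"ax":0,"ay":0,"az":0,"claw":1},{"tx":0,"ty":0.001,"tz":0,"ax":0,"ay":0,"az":0,"claw":1},{"tx":0,"ty":0.001,"tz":0,"ax":0,"ay":0,"az":0,"claw":1},{"tx":0,"ty":0.001,"tz":0,"ax":0,"ay":0,"az":0,"claw":1},{"tx":0,"ty":0.001,"tz":0,"ax":0,"ay":0,"az":0,"claw":1},{"tx":0,"ty":0,"tz":0,"ax":0,"ay":0,"az":0,"claw":1},{"tx":0,"ty":0,"tz":0,"ax":0,"ay":0,"az":0,"claw":1},{"tx":0,"ty":0,"tz":0,"ax":0,"ay":0,"az":0,"claw":1}])

```text
clock: 13.47
tcp_pos: [0.5584, -0.1704, 0.2178]
orientation: [-2.332, -2.103, 0.002]
contact_force: [-3.9, 0.9, 5.5]
grip_width: 0.0151
gripper_force: 60.3
```

```bash
python3 s.py
```

```text
[ 0.5584 -0.1704  0.2179] [-3.58  1.06  4.94] [0.097 0.86  0.022]
[ 0.5585 -0.1703  0.2178] [-3.61 -0.08  6.15] [0.1   0.835 0.063]
rows 1 t mm [-0.35 -5.66 -1.65] turn deg [-0.099 -0.007 -0.117] | now [ 0.5585 -0.1703  0.2178] yaw -5.92 F [-3.61 -0.08  6.15] clk 13.5667
```

>>> arm_command(plan=[{"tx":0,"ty":0,"tz":-0.0006,"ax":0,"ay":0,"az":0,"claw":1},{"tx":0,"ty":0.001,"tz":0,"ax":0,"ay":0,"az":0,"claw":1},{"tx":0,"ty":0.001,"tz":0,"ax":0,"ay":0,"az":0,"claw":1},{"tx":0,"ty":0.001,"tz":0,"ax":0,"ay":0,"az":0,"claw":1},{"tx":0,"ty":0.001,"tz":0,"ax":0,"ay":0,"az":0,"claw":1},{"tx":0,"ty":0.001,"tz":0,"ax":0,"ay":0,"az":0,"claw":1},{"tx":0,"ty":0.001,"tz":0,"ax":0,"ay":0,"az":0,"claw":1},{"tx":0,"ty":0.001,"tz":0,"ax":0,"ay":0,"az":0,"claw":1},{"tx":0,"ty":0,"tz":0,"ax":0,"ay":0,"az":0,"claw":1},{"tx":0,"ty":0,"tz":0,"ax":0,"ay":0,"az":0,"claw":1}])

```text
clock: 14.4
tcp_pos: [0.5663, -0.1708, 0.2186]
orientation: [2.332, 2.104, 0.001]
contact_force: [-1.6, -0.9, 2.0]
grip_width: 0.0153
gripper_force: 59.7
```

```bash
python3 s.py
```

```text
[ 0.5663 -0.1708  0.2186] [-0.95  0.58  1.6 ] [0.076 0.292 0.013]
[ 0.5663 -0.1708  0.2186] [-0.52 -0.24  1.8 ] [ 0.076  0.307 -0.003]
rows 1 t mm [ -0.72 -13.47  -0.88] turn deg [ 0.037  0.002 -0.089] | now [ 0.5663 -0.1708  0.2186] yaw -5.89 F [-0.52 -0.24  1.8 ] clk 14.5
```

>>> arm_command(plan=[{"tx":0,"ty":0.0006,"tz":0,"ax":0,"ay":0,"az":0,"claw":1},{"tx":0,"ty":0.0006,"tz":0,"ax":0,"ay":0,"az":0,"claw":1},{"tx":0,"ty":0.0006,"tz":0,"ax":0,"ay":0,"az":0,"claw":1},{"tx":0,"ty":0.0006,"tz":0,"ax":0,"ay":0,"az":0,"claw":1},{"tx":0,"ty":0,"tz":0,"ax":0,"ay":0,"az":0,"claw":1},{"tx":0,"ty":0,"tz":0,"ax":0,"ay":0,"az":0,"claw":1},{"tx":0,"ty":0,"tz":0,"ax":0,"ay":0,"az":0,"claw":1},{"tx":0,"ty":0,"tz":0,"ax":0,"ay":0,"az":0,"claw":1},{"tx":0,"ty":0,"tz":0,"ax":0,"ay":0,"az":0,"claw":1},{"tx":0,"ty":0,"tz":0,"ax":0,"ay":0,"az":0,"claw":1}])

```text
clock: 15.33
tcp_pos: [0.5685, -0.1711, 0.2186]
orientation: [2.333, 2.104, 0.0]
contact_force: [-1.4, 0.3, 1.3]
grip_width: 0.0155
gripper_force: 59.7
```

```bash
python3 s.py
```

```text
[ 0.5685 -0.1711  0.2186] [-1.53  0.09  1.32] [ 0.039  0.303 -0.016]
[ 0.5685 -0.1711  0.2186] [-1.41 -0.06  1.25] [ 0.053  0.27  -0.038]
rows 1 t mm [ -0.63 -15.72  -0.88] turn deg [ 0.014  0.002 -0.095] | now [ 0.5685 -0.1711  0.2186] yaw -5.89 F [-1.41 -0.06  1.25] clk 15.4333
```

>>> arm_command(plan=[{"tx":0,"ty":0.0005,"tz":0,"ax":0,"ay":0,"az":0,"claw":1},{"tx":0,"ty":0.0005,"tz":0,"ax":0,"ay":0,"az":0,"claw":1},{"tx":0,"ty":0.0005,"tz":0,"ax":0,"ay":0,"az":0,"claw":1},{"tx":0,"ty":0,"tz":0,"ax":0,"ay":0,"az":0,"claw":1},{"tx":0,"ty":0,"tz":0,"ax":0,"ay":0,"az":0,"claw":1},{"tx":0,"ty":0,"tz":0,"ax":0,"ay":0,"az":0,"claw":1},{"tx":0,"ty":0,"tz":0,"ax":0,"ay":0,"az":0,"claw":1},{"tx":0,"ty":0,"tz":0,"ax":0,"ay":0,"az":0,"claw":1},{"tx":0,"ty":0,"tz":0,"ax":0,"ay":0,"az":0,"claw":1},{"tx":0,"ty":0,"tz":0,"ax":0,"ay":0,"az":0,"claw":1}])

```text
clock: 16.27
tcp_pos: [0.5697, -0.1713, 0.2185]
orientation: [-2.333, -2.104, 0.001]
contact_force: [-4.2, 0.5, 1.6]
grip_width: 0.0152
gripper_force: 59.8
```

```bash
python3 s.py
```

```text
[ 0.5697 -0.1712  0.2185] [-5.46  0.75  2.8 ] [ 0.063  0.965 -0.035]
[ 0.5697 -0.1712  0.2185] [-4.46 -0.16  2.63] [ 0.092  1.01  -0.109]
rows 1 t mm [ -0.62 -16.91  -1.03] turn deg [-0.039 -0.007 -0.1  ] | now [ 0.5697 -0.1712  0.2185] yaw -5.9 F [-4.46 -0.16  2.63] clk 16.3667
```

>>> arm_command(plan=[{"tx":0,"ty":0.0005,"tz":0,"ax":0,"ay":0,"az":0,"claw":1},{"tx":0,"ty":0.0005,"tz":0,"ax":0,"ay":0,"az":0,"claw":1},{"tx":0,"ty":0,"tz":0,"ax":0,"ay":0,"az":0,"claw":1},{"tx":0,"ty":0,"tz":0,"ax":0,"ay":0,"az":0,"claw":1},{"tx":0,"ty":0,"tz":0,"ax":0,"ay":0,"az":0,"claw":1},{"tx":0,"ty":0,"tz":0,"ax":0,"ay":0,"az":0,"claw":1},{"tx":0,"ty":0,"tz":0,"ax":0,"ay":0,"az":0,"claw":1},{"tx":0,"ty":0,"tz":0,"ax":0,"ay":0,"az":0,"claw":1},{"tx":0,"ty":0,"tz":0,"ax":0,"ay":0,"az":0,"claw":1},{"tx":0,"ty":0,"tz":0,"ax":0,"ay":0,"az":0,"claw":1}])

```text
clock: 17.2
tcp_pos: [0.5701, -0.1713, 0.2183]
orientation: [-2.332, -2.103, 0.002]
contact_force: [-6.2, 1.0, 3.9]
grip_width: 0.0156
gripper_force: 59.9
```

```bash
python3 s.py
```

```text
[ 0.5702 -0.1713  0.2183] [-7.46  0.81  3.74] [ 0.16   1.408 -0.111]
[ 0.5701 -0.1713  0.2183] [-7.21  0.44  3.22] [ 0.121  1.367 -0.117]
rows 1 t mm [ -0.56 -17.37  -1.16] turn deg [-0.125 -0.024 -0.118] | now [ 0.5701 -0.1713  0.2183] yaw -5.92 F [-7.21  0.44  3.22] clk 17.3
```

>>> arm_command(plan=[{"tx":0,"ty":0.0005,"tz":-0.0003,"ax":0,"ay":0,"az":0,"claw":1},{"tx":0,"ty":0.0005,"tz":-0.0003,"ax":0,"ay":0,"az":0,"claw":1},{"tx":0,"ty":0,"tz":0,"ax":0,"ay":0,"az":0,"claw":1},{"tx":0,"ty":0,"tz":0,"ax":0,"ay":0,"az":0,"claw":1},{"tx":0,"ty":0,"tz":0,"ax":0,"ay":0,"az":0,"claw":1},{"tx":0,"ty":0,"tz":0,"ax":0,"ay":0,"az":0,"claw":1},{"tx":0,"ty":0,"tz":0,"ax":0,"ay":0,"az":0,"claw":1},{"tx":0,"ty":0,"tz":0,"ax":0,"ay":0,"az":0,"claw":1},{"tx":0,"ty":0,"tz":0,"ax":0,"ay":0,"az":0,"claw":1},{"tx":0,"ty":0,"tz":0,"ax":0,"ay":0,"az":0,"claw":1}])

```text
clock: 18.13
tcp_pos: [0.5705, -0.1714, 0.2185]
orientation: [-2.331, -2.101, 0.003]
contact_force: [-8.3, 0.7, 2.1]
grip_width: 0.0151
gripper_force: 59.8
```

```bash
python3 s.py
```

```text
[ 0.5705 -0.1714  0.2185] [-7.93  0.4   3.02] [ 0.199  1.707 -0.141]
[ 0.5706 -0.1714  0.2185] [-8.8   1.02  2.06] [ 0.215  1.679 -0.131]
rows 1 t mm [ -0.54 -17.8   -0.91] turn deg [-0.221 -0.034 -0.127] | now [ 0.5706 -0.1714  0.2185] yaw -5.93 F [-8.8   1.02  2.06] clk 18.2333
```

Firm stop. Now a gentle pull-back to test whether the catch is up.

>>> arm_command(plan=[{"tx":0,"ty":-0.0005,"tz":0,"ax":0,"ay":0,"az":0,"claw":1},{"tx":0,"ty":-0.0005,"tz":0,"ax":0,"ay":0,"az":0,"claw":1},{"tx":0,"ty":-0.0005,"tz":0,"ax":0,"ay":0,"az":0,"claw":1},{"tx":0,"ty":-0.0005,"tz":0,"ax":0,"ay":0,"az":0,"claw":1},{"tx":0,"ty":-0.0005,"tz":0,"ax":0,"ay":0,"az":0,"claw":1},{"tx":0,"ty":-0.0005,"tz":0,"ax":0,"ay":0,"az":0,"claw":1},{"tx":0,"ty":-0.0005,"tz":0,"ax":0,"ay":0,"az":0,"claw":1},{"tx":0,"ty":0,"tz":0,"ax":0,"ay":0,"az":0,"claw":1},{"tx":0,"ty":0,"tz":0,"ax":0,"ay":0,"az":0,"claw":1},{"tx":0,"ty":0,"tz":0,"ax":0,"ay":0,"az":0,"claw":1}])

```text
clock: 19.07
tcp_pos: [0.569, -0.171, 0.2194]
orientation: [2.332, 2.104, 0.001]
contact_force: [-0.1, 0.1, -1.2]
grip_width: 0.015
gripper_force: 59.2
```

```bash
python3 s.py
```

```text
[ 0.5689 -0.171   0.2194] [-0.27  0.07 -1.43] [-0.032  0.006 -0.022]
[ 0.5688 -0.171   0.2193] [-0.4   0.02 -1.94] [-0.025 -0.036 -0.012]
rows 1 t mm [ -0.79 -16.02  -0.21] turn deg [ 0.051 -0.001 -0.074] | now [ 0.5688 -0.171   0.2193] yaw -5.87 F [-0.4   0.02 -1.94] clk 19.1667
```

Vertical force now equals the hanging weight, so the catch no longer pushes up. One more small pull to confirm it blocks.

>>> arm_command(plan=[{"tx":0,"ty":-0.0005,"tz":0.0003,"ax":0,"ay":0,"az":0,"claw":1},{"tx":0,"ty":-0.0005,"tz":0.0003,"ax":0,"ay":0,"az":0,"claw":1},{"tx":0,"ty":-0.0005,"tz":0,"ax":0,"ay":0,"az":0,"claw":1},{"tx":0,"ty":-0.0005,"tz":0,"ax":0,"ay":0,"az":0,"claw":1},{"tx":0,"ty":0,"tz":0,"ax":0,"ay":0,"az":0,"claw":1},{"tx":0,"ty":0,"tz":0,"ax":0,"ay":0,"az":0,"claw":1},{"tx":0,"ty":0,"tz":0,"ax":0,"ay":0,"az":0,"claw":1},{"tx":0,"ty":0,"tz":0,"ax":0,"ay":0,"az":0,"claw":1},{"tx":0,"ty":0,"tz":0,"ax":0,"ay":0,"az":0,"claw":1},{"tx":0,"ty":0,"tz":0,"ax":0,"ay":0,"az":0,"claw":1}])

```text
clock: 20.0
tcp_pos: [0.5673, -0.1709, 0.2191]
orientation: [2.331, 2.103, 0.002]
contact_force: [4.8, -0.7, -0.6]
grip_width: 0.0153
gripper_force: 59.4
```

```bash
python3 s.py
```

```text
[ 0.5673 -0.1709  0.2191] [ 5.26 -1.5  -0.09] [-0.057 -1.183  0.016]
[ 0.5673 -0.1709  0.2191] [ 5.32  0.06 -0.34] [-0.135 -1.267 -0.05 ]
rows 1 t mm [ -0.68 -14.53  -0.47] turn deg [ 0.142  0.015 -0.086] | now [ 0.5673 -0.1709  0.2191] yaw -5.89 F [ 5.32  0.06 -0.34] clk 20.1
```

Blocked at 5 N against almost no normal load, so the catch is up. Unload forward 1 mm, settle, release.

>>> arm_command(plan=[{"tx":0,"ty":0.0006,"tz":0,"ax":0,"ay":0,"az":0,"claw":1},{"tx":0,"ty":0.0006,"tz":0.0003,"ax":0,"ay":0,"az":0,"claw":1},{"tx":0,"ty":0.0003,"tz":0.0002,"ax":0,"ay":0,"az":0,"claw":1},{"tx":0,"ty":0,"tz":0,"ax":0,"ay":0,"az":0,"claw":1},{"tx":0,"ty":0,"tz":0,"ax":0,"ay":0,"az":0,"claw":1},{"tx":0,"ty":0,"tz":0,"ax":0,"ay":0,"az":0,"claw":0.7},{"tx":0,"ty":0,"tz":0,"ax":0,"ay":0,"az":0,"claw":0.5},{"tx":0,"ty":0,"tz":0,"ax":0,"ay":0,"az":0,"claw":0.4},{"tx":0,"ty":0,"tz":0,"ax":0,"ay":0,"az":0,"claw":0.4},{"tx":0,"ty":0,"tz":0,"ax":0,"ay":0,"az":0,"claw":0.4}], squeeze=20)

```text
clock: 20.93
tcp_pos: [0.5675, -0.171, 0.2178]
orientation: [-2.332, -2.103, 0.001]
contact_force: [0.5, -0.3, -0.0]
grip_width: 0.0511
gripper_force: 0.0
```

>>> arm_command(plan=[{"tx":0,"ty":0,"tz":-0.01,"ax":0,"ay":0,"az":0,"claw":0.4},{"tx":0,"ty":0,"tz":-0.015,"ax":0,"ay":0,"az":0,"claw":0.4},{"tx":0,"ty":0,"tz":-0.02,"ax":0,"ay":0,"az":0,"claw":0.4},{"tx":0,"ty":0,"tz":-0.02,"ax":0,"ay":0,"az":0,"claw":0.4},{"tx":0,"ty":0,"tz":-0.02,"ax":0,"ay":0,"az":0,"claw":0.4},{"tx":0,"ty":0,"tz":-0.02,"ax":0,"ay":0,"az":0,"claw":0.4},{"tx":0,"ty":0,"tz":-0.015,"ax":0,"ay":0,"az":0,"claw":0.4},{"tx":0,"ty":0,"tz":-0.01,"ax":0,"ay":0,"az":0,"claw":0.4},{"tx":0,"ty":0,"tz":0,"ax":0,"ay":0,"az":0,"claw":0.4},{"tx":0,"ty":0,"tz":0,"ax":0,"ay":0,"az":0,"claw":0.4}])

```text
clock: 21.77
tcp_pos: [0.5678, -0.171, 0.3483]
orientation: [2.332, 2.104, 0.001]
contact_force: [-0.7, -0.1, 0.3]
grip_width: 0.0512
gripper_force: 0.0
```

```bash
python3 - <<'E'
from h import *
for n in("wrist","scene"):
    im,(T,m)=snap(n,n+"_end.png")
    for t in("bracket_grip","mount_seat"): find(r.tip_of,t,n,T,m)
    find(r.boxes_of,"catch",n,T,m)
# catch top as seen in the wrist picture: mean grey where catch should be (30 mm behind screws)
im,(T,m)=snap("wrist")
c=np.array([.5609,-.1694])-.030*np.array([np.cos(-.101),np.sin(-.101)]); u,v=map(int,np.round(proj(T,m,[*c,.034]))); print(u,v); print(im[v-9:v+10:3,u-12:u+22:3].mean(2).astype(int))
E
```

```text
wrist bracket_grip 0.81 [ 0.5658 -0.168   0.0575] [271. 199.]
wrist mount_seat 0.78 [ 0.5466 -0.1667  0.0333] [250. 193.]
wrist catch 0.67 [ 0.5301 -0.1615  0.033 ] [231. 189.]
scene bracket_grip 0.92 [ 0.5649 -0.1696  0.056 ] [214. 207.]
scene bracket_grip 0.72 [0.3404 0.3382 0.0292] [421. 203.]
scene bracket_grip 0.57 [ 0.2954 -0.1865  0.0264] [248. 153.]
233 194
[[ 84  60 101 202 194 199 226 229 229 229 228 227]
 [ 95  56  97 201 197 196 222 229 228 229 228 228]
 [113  58  77 199 196 191 224 229 230 229 229 228]
 [117  55  72 202 195 193 225 231 230 229 229 228]
 [123  58  72 199 194 192 225 229 229 228 229 227]
 [123  57  70 202 194 193 224 228 228 227 226 224]
 [136  56  54 116 114 108 212 226 224 223 224 224]]
```

The holder sits at grip height about 57 mm, roughly 19 mm ahead of the mount origin. The catch is visible behind the plate's rear edge.

```bash
python3 -c "
from bench import r
print(r.hand_in())"
```

```text
the job is handed in; nothing more can be done
None
```

I fitted the holder on the mount, slid it to the stop with the catch up behind it, released it and handed in at about 22 s; the bench did not return a verdict, and measured wrist force stayed below about 10 N.

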